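# Catch the falling lid of the gauge-block case and lower it shut

## Task

Close the wooden gauge-block case on the bench: push its open lid over from behind with a fingertip until it starts to fall, catch it from beneath on the outside of a finger and bring it to a stop while it is still clearly open, then lower it slowly until it is fully shut, with no slam or drop onto the case. Only touch the lid lightly, never pinch it, and leave everything else on the bench where it stands.

Things in the scene. Friction and masses are not known exactly. Their poses are not given: they have to be found in the camera images.
- case: open wooden case of precision gauge blocks, fixed to the bench, 160 mm deep (its x) by 240 mm wide (its y) by 85 mm tall; origin under its centre. Its own -x is the front, its +x the rear where the lid is hinged; z up. The front faces roughly to the robot's right (world -y), turned up to 0.4 rad either way
- lid (a joint): hinge angle of the lid, rad: 0 = shut flat on the case, 1.57 = upright, 1.85 = leaning back on its stop. It starts open, leaning slightly back (1.6 to 1.85). Lid 0.22 to 0.32 kg. The hinge is damped with slight friction: near upright (within about 0.15 rad) it may stay put; tipped farther forward than about 1.4 it falls by itself, slowly at first, then at about 1 rad/s, from 1.35 to shut in 2 to 3 s
- lid_edge (a point): middle of the lid's free edge, on its underside (the face that lies on the case when shut): the end of a flat steel tab 110 mm wide, 5 mm thick, 190 mm from the hinge line. Shut, the tab sticks out 30 mm in front of the case with free space beneath it, its underside 85.5 mm above the bench. Axes are the lid's: x towards the hinge, z out of its outer face
- lid_hinge (a point): middle of the hinge line, at the case's rear top edge, level with the lid's underside, 85.5 mm above the bench; the hinge runs along the case's y. The lid is a wooden board 240 mm wide, 10 mm thick, reaching 162 mm from here, with the steel tab on the middle of its free edge, which swings about here on an arc of 190 mm
- roll: bystander, leave alone: turned steel roll standing upright, 80 mm diameter, 110 mm tall, with a groove round its middle; origin under its centre
- block: bystander, leave alone: dark steel block 50 x 90 x 60 mm; origin under its centre
- vblock: bystander, leave alone: small steel V-block, 60 x 50 mm, about 42 mm tall; origin under its centre
- marker: bystander, leave alone: paint marker standing on its cap, 18 mm diameter, 130 mm tall; origin under its centre
- wrench: bystander, leave alone: open-ended wrench lying flat; origin under its middle
- bolt: bystander, leave alone: steel bolt standing on its head, 30 mm head, 55 mm tall; origin under its centre
- collar: bystander, leave alone: steel collar lying flat, 52 mm outside, 22 mm tall; origin under its centre

How it is judged:
On the way, in this order (a step that is already met when the one before it is completed fails the run):
1. the lid is tipped forward past its balance (value of joint lid below 1.38 rad).
2. its fall is stopped on the fingers while it is still clearly open (0.1 to 0.95 rad, slower than 0.3 rad/s) (contact force between the fingers and lid above 0.3 N and value of joint lid between 0.1 and 0.95 rad and velocity of joint lid above -0.3 rad/s), for 0.2 s.
At the end, for the whole second after the job is handed in: the lid is fully shut (within 0.02 rad, about 4 mm at its edge) and at rest (value of joint lid below 0.02 rad and velocity of joint lid between -0.05 and 0.05 rad/s); the robot touches nothing.
It fails at once if the lid falls or slams onto the case (closing faster than 0.6 rad/s below 0.2 rad) (value of joint lid between 0.03 and 0.2 rad and velocity of joint lid below -0.6 rad/s).
It fails at once if the lid is pinched, forced or struck (over 18 N) (contact force between the fingers and lid above 18 N).
It fails at once if something else on the bench is moved by more than 15 mm (distance of any of roll, block, vblock, marker, wrench, bolt, collar from where it was at the start of the episode above 0.015 m).
It also fails if it takes over 56 s, if anything falls off the work surface, if the arm or the gripper's body presses on something with over 40 N, if the wrist force passes 120 N, or if a joint passes its speed limit or range.

## Robot

A 6-joint arm with a two-finger parallel gripper is mounted at the origin on the work surface. World frame = base frame: x ahead of the robot, y to its left, z up, the work surface at z = 0. Lengths are in m, angles in rad, forces in N, time in s.
With the tool pointing down it reaches from about 0.375 to 0.9 m from the base axis. Payload 3.1 kg.
Tool frame: the origin (TCP) lies midway between the tips of the shut fingers; the grasp point (between the pads) lies 19 mm behind it; z points along the fingers, y is the line along which they close (so a half turn about z gives the same grasp; the last joint's range is limited). The gripper opens to 85 mm and grips with 20 to 120 N. Pads are 22 mm wide; open, the fingers measure 114 mm over their backs; the gripper's body (76 mm by 85 mm) begins 54 mm behind the grasp point. The pads swing forward as they close: fully open they stand 13 mm farther back than shut.
Start: joints at [-1.411, 0.527, 1.433, -0, 1.181, -0.178], TCP at [0.208, -0.589, 0.231] pointing down, gripper open.
Joint ranges: [-3.08, 3.08], [-0.75, 2.2], [0.22, 2.44], [-1.43, 4.57], [0, 2.65], [-2.85, 2.85]. Speed limits (rad/s): [2.79, 2.79, 3.14, 3.14, 3.14, 3.14].

## Interface

Orientations are given as a unit quaternion [x, y, z, w].
In Python, from station import manip gives the robot as it stands.
- The arm moves only by the tool step_arm, never from a script. Its argument "targets" is text: rows parted by semicolons, each of 4 numbers parted by spaces: the shift along the tool's x, y, z in mm, then the turn about the tool's z in degrees. A call has 1 to 12 rows; each row is the pose to reach, as a shift and turn from the pose commanded when the call began, along the tool's axes at that moment; what a row does not reach only later rows make up. A row lasts 1/10 s, in which the tool goes at most 50 mm and 8.59 degrees, less where a joint would pass 70% of its speed; a pose out of reach is approached as far as the arm can. A call with a gripper value outside its range is refused whole. "gripper" is the closure, from 0 (fully open) to 1 (shut), set as the call begins (left out, the last holds). The fingers move at their own pace and stop on an object; "squeeze" is the grip in N (left out, the last holds). Time passes only in rows, so rows that repeat a pose let the fingers close. It gives the time, the measured TCP pose, the force, the opening and the grip force at its end, in the units of the state.
- manip.sense(): the state, without advancing time (a new reading comes with each control period).
- manip.snapshot(name): name is "scene" or "top"; returns the picture (384x512x3 uint8, red, green, blue); there is no depth.
- manip.get_calibration(name): a dict with "fov_y" (degrees; the focal length in pixels is half the picture's height over the tangent of half this angle, whatever the lens; pixels are square), "cx", "cy" (the principal point, pixels), "extrinsics" (4x4, takes a point from camera to world coordinates). Camera axes: x right, y down, z forward; pixel columns grow to the right and rows downward; lengths in m; the calibration is good to about 2 mm. A picture is of the moment at which its call begins. get_calibration takes no time and is no camera call.
- manip.sign_off(): hands the job in; it is judged then, once.
Trained networks look in the newest picture that a camera, given by its name, has taken for a name from the list of things; names that differ only in an ending like _2 or _b are one class to them, and where a whole thing is asked for, a point or a joint stands for the part that bears it (a point fixed in the world has none). Each returns a list of dicts, best first, with "p" (0 to 1); they miss things now and then, are a little off and sometimes report something else, mostly with a low value. They report only what shows in the picture. A call takes as long as a camera call.
- manip.recognise(camera, query): "position" ([column, row] in pixels, amid what is visible of it).
- manip.masks_of(camera, query): "pixels" (384x512 bool, what is visible of it) and "position" ([column, row] in pixels, amid what is visible of it).
- manip.mark_of(camera, query): "position" ([column, row] in pixels: a listed point, or the origin of a listed thing).
The state is a dict: "t": time; "q": joint angles; "qd": joint speeds; "tau": joint torques, N m; "tcp_pos": TCP position; "tool_rot": TCP orientation; "force": force on the tool from outside, world axes, zero at the start; "ft_torque": the same for the moment, N m; "finger_gap": opening from 0.0 (shut) to 1.0 (fully open); "gripper_force": force on a finger pad.
Only numpy, scipy, OpenCV 4.12 (cv2) and the standard library are available. Lean on these libraries where they do the work, as an engineer would, in place of code of your own. Each camera call takes 0.05 s, during which the arm holds its last target. There are 200 camera calls.

## Working session

There is one attempt and no reset: what is moved stays moved. The work goes in short steps, Python scripts to look and compute and a tool call to move; the robot and the scene stay as the last step left them, time stands still between calls to the robot, and variables do not carry over. Pictures are saved under pics/ and viewed, at most 10 in all, crops included, and the job is handed in when it is done.

Besides the shell and the picture viewer there is one more tool, called after "Request:" as name(argument=value, ...) on one line, values as JSON. step_arm: Moves the arm, as the interface text tells. Its arguments: {"type":"object","properties":{"targets":{"type":"string"},"gripper":{"type":"number"},"squeeze":{"type":"number"}},"required":["targets"]}

```bash
mkdir -p pics; ls; python3 - <<'E'
from station import manip
import cv2,numpy as np
for c in("scene","top"):
    im=manip.snapshot(c); cv2.imwrite(f"pics/{c}0.png",im[:,:,::-1])
    k=manip.get_calibration(c); print(c,k)
    for n in("case","lid_edge","lid_hinge","roll","block","vblock","marker","wrench","bolt","collar"):
        r=manip.mark_of(c,n)
        print(n,[(np.round(d["position"],1).tolist(),round(d["p"],2)) for d in r[:2]])
s=manip.sense();print(s["t"],s["tcp_pos"],s["tool_rot"],s["force"])
E
```

```text
pics
scene {'fov_y': 49.076762735661426, 'cx': 253.14688861897346, 'cy': 190.99941596612672, 'extrinsics': array([[ 3.05453067e-01,  6.06520393e-01, -7.34051385e-01,
         1.41765527e+00],
       [ 9.52206759e-01, -1.93878591e-01,  2.36036821e-01,
        -2.53804094e-01],
       [ 8.44297111e-04, -7.71066861e-01, -6.36753628e-01,
         8.30852718e-01],
       [ 0.00000000e+00,  0.00000000e+00,  0.00000000e+00,
         1.00000000e+00]])}
case [([234.6, 214.8], 0.71), ([350.7, 164.6], 0.26)]
lid_edge [([273.4, 126.9], 0.95)]
lid_hinge [([256.0, 184.8], 0.8)]
roll [([354.2, 163.2], 0.61)]
block [([384.9, 187.5], 0.83)]
vblock [([160.2, 214.5], 0.92)]
marker []
wrench [([80.3, 246.9], 0.83)]
bolt [([255.8, 184.3], 0.5), ([355.4, 162.9], 0.48)]
collar [([146.5, 244.7], 0.73)]
top {'fov_y': 42.00705261253848, 'cx': 256.94860492508127, 'cy': 183.81300535414613, 'extrinsics': array([[ 2.67059849e-02, -9.98055387e-01,  5.63226019e-02,
         4.73285378e-01],
       [-9.99605952e-01, -2.61753218e-02,  1.01387456e-02,
         7.17475276e-04],
       [-8.64476748e-03, -5.65711733e-02, -9.98361142e-01,
         1.89947434e+00],
       [ 0.00000000e+00,  0.00000000e+00,  0.00000000e+00,
         1.00000000e+00]])}
case [([271.8, 191.8], 0.83)]
lid_edge [([234.3, 195.1], 0.57)]
lid_hinge [([248.8, 195.7], 0.72)]
roll [([150.7, 221.6], 0.93)]
block [([144.8, 183.3], 0.92), ([307.1, 163.1], 0.64)]
vblock [([325.6, 211.3], 0.77)]
marker [([271.8, 152.7], 0.52)]
wrench [([381.4, 197.1], 0.5)]
bolt [([307.7, 163.0], 0.53)]
collar [([335.2, 180.3], 0.6)]
1.1 [ 0.20773335 -0.58943839  0.23129773] [ 9.85688981e-01  1.68574118e-01  1.51719012e-05 -4.00583894e-06] [-0.11768906 -0.19572655  0.68272086]
```

View pics/scene0.png

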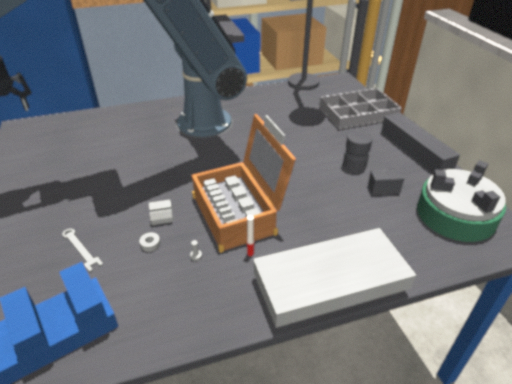

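View pics/top0.png

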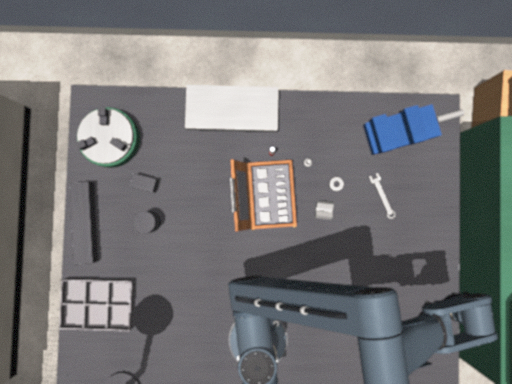

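```bash
cat > h.py <<'E'
import numpy as np
from station import manip
def ray(c,uv):
    k=manip.get_calibration(c);f=192/np.tan(np.radians(k["fov_y"]/2));E=k["extrinsics"]
    d=E[:3,:3]@np.array([(uv[0]-k["cx"])/f,(uv[1]-k["cy"])/f,1]);return E[:3,3],d
def atz(c,uv,z):
    o,d=ray(c,uv);return o+d*(z-o[2])/d[2]
def tri(a,b):
    o1,d1=ray("scene",a);o2,d2=ray("top",b)
    s=np.linalg.lstsq(np.c_[d1,-d2],o2-o1,rcond=None)[0]
    p,q=o1+d1*s[0],o2+d2*s[1];return (p+q)/2,np.linalg.norm(p-q)
def proj(c,p):
    k=manip.get_calibration(c);f=192/np.tan(np.radians(k["fov_y"]/2));E=k["extrinsics"]
    v=E[:3,:3].T@(np.asarray(p)-E[:3,3]);return np.array([f*v[0]/v[2]+k["cx"],f*v[1]/v[2]+k["cy"]])
E
python3 - <<'E'
from h import *
np.set_printoptions(precision=3,suppress=True)
print("edge",tri([273.4,126.9],[234.3,195.1]))
print("hinge",tri([256,184.8],[248.8,195.7]),atz("scene",[256,184.8],.0855),atz("top",[248.8,195.7],.0855))
print("case",atz("scene",[234.6,214.8],0),atz("top",[271.8,191.8],0))
for n,uv in dict(roll=[150.7,221.6],block=[144.8,183.3],vblock=[325.6,211.3],marker=[271.8,152.7],wrench=[381.4,197.1],bolt=[307.7,163],collar=[335.2,180.3]).items(): print(n,atz("top",uv,0))
E
```

```text
edge (array([0.526, 0.089, 0.261]), np.float64(0.0024532713908564773))
hinge (array([0.531, 0.044, 0.081]), np.float64(0.0076951154409071135)) [0.535 0.039 0.086] [0.532 0.048 0.085]
case [ 0.547 -0.03   0.   ] [ 0.552 -0.037  0.   ]
roll [0.426 0.419 0.   ]
block [0.571 0.447 0.   ]
vblock [ 0.483 -0.243  0.   ]
marker [ 0.701 -0.033  0.   ]
wrench [ 0.542 -0.453  0.   ]
bolt [ 0.665 -0.171  0.   ]
collar [ 0.602 -0.277  0.   ]
```

The scene view shows the case at about (235,205), with the lid open on its far right and its tab at (273,127). In the top view the case spans columns 250–296 and rows 160–230. The lid is at column 238 and the marker stands next to it at (272,150). Next I'll refine the case pose from a crop.

```bash
python3 - <<'E'
from h import *
import cv2
np.set_printoptions(precision=3,suppress=True)
a=cv2.imread("pics/top0.png")[145:240,222:307]; b=cv2.imread("pics/scene0.png")[110:255,185:305]
a=cv2.resize(a,None,fx=5,fy=5,interpolation=cv2.INTER_CUBIC);b=cv2.resize(b,None,fx=3,fy=3,interpolation=cv2.INTER_CUBIC)
H=max(a.shape[0],b.shape[0]);P=lambda i:np.pad(i,((0,H-i.shape[0]),(0,0),(0,0)))
cv2.imwrite("pics/crop0.png",np.hstack([P(a),P(b)]))
for n in("case","lid"):
  for c in("top","scene"):
    for d in manip.masks_of(c,n)[:1]:
        m=d["pixels"];print(n,c,d["p"],m.sum(),cv2.minAreaRect(np.argwhere(m)[:,::-1].astype(np.float32)), cv2.boxPoints(cv2.minAreaRect(np.argwhere(m)[:,::-1].astype(np.float32))).tolist())
E
```

```text
case top 0.79 4133 ((261.7944030761719, 192.62181091308594), (71.46078491210938, 62.48366165161133), 85.91438293457031) [[228.08628845214844, 159.20811462402344], [290.4111633300781, 154.75633239746094], [295.50250244140625, 226.03550720214844], [233.17764282226562, 230.48728942871094]]
case scene 0.78 7931 ((248.00003051757812, 183.00001525878906), (115.38111114501953, 110.01453399658203), 63.43495178222656) [[173.00003051757812, 156.0], [271.4000244140625, 106.80001831054688], [323.0000305175781, 210.00003051757812], [224.60003662109375, 259.20001220703125]]
lid top 0.65 1249 ((239.90533447265625, 193.80950927734375), (72.40172576904297, 19.12360382080078), 87.20729064941406) [[228.59107971191406, 158.11752319335938], [247.6919708251953, 157.18576049804688], [251.21958923339844, 229.50149536132812], [232.1186981201172, 230.43325805664062]]
lid scene 0.94 2957 ((268.9878845214844, 161.3411102294922), (50.676692962646484, 89.69163513183594), 12.33908748626709) [[234.6514434814453, 199.73626708984375], [253.81825256347656, 112.11650848388672], [303.3243408203125, 122.94595336914062], [284.15753173828125, 210.56570434570312]]
```

View pics/crop0.png

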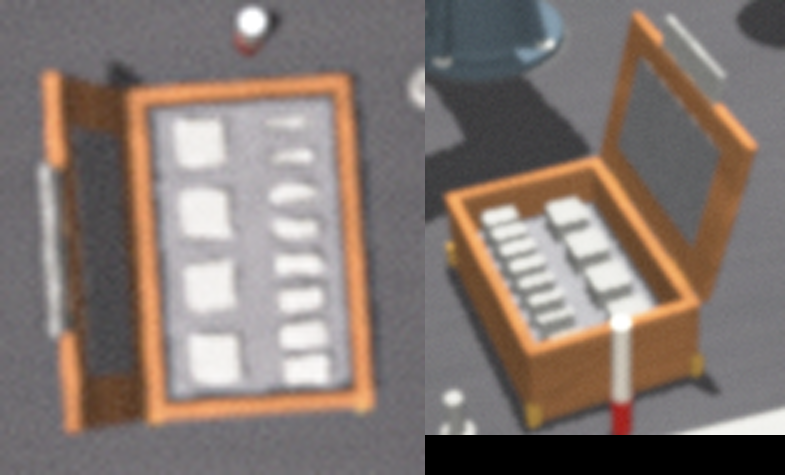

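The left half is the top view, with rim corners near (127,90), (348,76), (372,405) and (147,420). The right half is the scene view, with rim corners at (448,196), (530,352), (697,300) and (600,160), and tab ends at (668,15) and (722,77). I'll fit the pose and lid angle to these points.

```bash
cat > fit.py <<'E'
from h import *
from scipy.optimize import least_squares
np.set_printoptions(precision=3,suppress=True)
T=lambda u,v:[222+u/5,145+v/5]; S=lambda u,v:[185+(u-425)/3,110+v/3]
# case pts (x,y); lid pts (r,y,n)
C=[("top",(80,120),T(127,90)),("top",(80,-120),T(147,420)),("top",(-80,120),T(348,76)),("top",(-80,-120),T(372,405)),
("scene",(80,120),S(697,300)),("scene",(80,-120),S(600,160)),("scene",(-80,-120),S(448,196)),("scene",(-80,120),S(530,352))]
L=[("scene",(190,55,2.5),S(722,77)),("scene",(190,-55,2.5),S(668,15)),("scene",(162,120,5),S(755,150)),("scene",(162,-120,5),S(638,14)),
("top",(190,55,2.5),T(43,165)),("top",(190,-55,2.5),T(54,335)),("scene",(190,0,0),[273.4,126.9]),("top",(190,0,0),[234.3,195.1])]
def W(p,x,y,z):
    c,s=np.cos(p[2]),np.sin(p[2]);return np.array([p[0]+(c*x-s*y)/1e3,p[1]+(s*x+c*y)/1e3,z/1e3])
def res(p):
    r=[proj(c,W(p,x,y,85))-uv for c,(x,y),uv in C]
    r+=[proj(c,W(p,80-R*np.cos(p[3])+n*np.sin(p[3]),y,85.5+R*np.sin(p[3])+n*np.cos(p[3])))-uv for c,(R,y,n),uv in L]
    return np.ravel(r)
f=least_squares(res,[.55,-.034,1.57,1.7],loss="soft_l1")
print(f.x);print(res(f.x).reshape(-1,2))
print("hinge",W(f.x,80,0,85.5),"front dir",-np.cos(f.x[2]),-np.sin(f.x[2]))
E
python3 fit.py
```

```text
[0.446 0.005 0.822 1.776]
[[-26.438  64.907]
 [ 15.953 -48.379]
 [-39.088  98.908]
 [  2.548 -14.512]
 [  0.692 -55.005]
 [ -1.177  37.414]
 [ -1.153   9.685]
 [ 10.644 -84.367]
 [ -0.326 -21.614]
 [  1.244  18.758]
 [ -4.295 -47.729]
 [ -0.923  41.42 ]
 [ -9.203  28.509]
 [ 12.283 -29.585]
 [  1.485  -3.719]
 [ -0.52   -0.132]]
hinge [0.5   0.063 0.086] front dir -0.680870040485228 -0.7324042517419216
```

```bash
sed -i 's/return np.array(\[p\[0\]/y=-y;return np.array([p[0]/' fit.py; python3 fit.py
```

```text
[ 0.54  -0.035  1.662  1.813]
[[ 0.006 -0.534]
 [ 0.188 -0.575]
 [-0.36  -0.576]
 [-0.644 -0.41 ]
 [ 0.475  0.34 ]
 [-1.053 -1.812]
 [-1.106 -1.412]
 [-1.176 -0.384]
 [ 0.96  -1.049]
 [ 0.786 -0.479]
 [-0.313 -2.109]
 [-0.276 -1.648]
 [ 1.839 -0.414]
 [ 1.71  -0.78 ]
 [ 1.31  -2.704]
 [-0.096 -0.784]]
hinge [0.533 0.045 0.086] front dir 0.09073816963434539 -0.9958747835804503
```

Request:
step_arm(targets="0 0 -40 4; 0 0 -80 8; 20 -22 -125 12; 54 -60 -129 14.2; 84 -93 -129 14.2; 114 -126 -129 14.2; 144 -159 -129 14.2; 174 -192 -129 14.2; 204 -225 -129 14.2; 234 -258 -129 14.2; 264 -291 -129 14.2; 294 -324 -129 14.2", gripper=1, squeeze=20)

```text
t: 2.5
tcp_pos: [0.3777, -0.1844, 0.3606]
tool_rot: [0.999, 0.045, 0.0, 0.0]
force: [0.1, 0.6, -0.4]
finger_gap: -0.006
gripper_force: 0.0
```

```bash
cat >> h.py <<'E'
Hn=np.array([.533,.045]);F=np.array([.0907,-.9959]);X=np.array([.9959,.0907])
def st():
    s=manip.sense();d=(s["tcp_pos"][:2]-Hn)*1e3;f=s["force"]
    q=s["tool_rot"];yaw=2*np.degrees(np.arctan2(q[1],q[0]))
    print(f't {s["t"]:.2f} side {d@X:.1f} fwd {d@F:.1f} z {s["tcp_pos"][2]*1e3:.1f} | force side {f[:2]@X:.2f} fwd {f[:2]@F:.2f} up {f[2]:.2f} yaw {yaw:.2f} (want 5.2) gap {s["finger_gap"]:.2f}')
E
python3 -c "from h import *;st()"
```

```text
t 2.50 side -175.5 fwd 214.4 z 360.6 | force side 0.18 fwd -0.63 up -0.37 yaw 5.18 (want 5.2) gap -0.01
```

Request:
step_arm(targets="20 -40 0 0; 42 -80 0 0; 64 -120 0 0; 86 -160 0 0; 108 -200 0 0; 130 -240 0 0; 152 -280 0 0; 165 -310 0 0; 175 -325 40 0; 175 -325 85 0; 175 -325 130 0; 175 -325 138 0")

```text
t: 3.7
tcp_pos: [0.5181, 0.1533, 0.2176]
tool_rot: [0.999, 0.046, -0.006, 0.0]
force: [-0.7, -0.6, -0.5]
finger_gap: 0.001
gripper_force: 0.0
```

```bash
python3 - <<'E'
from h import *
import cv2
st()
im=manip.snapshot("scene");cv2.imwrite("pics/s1.png",cv2.resize(im[60:260,170:370,::-1],None,fx=3,fy=3))
E
```

```text
t 3.70 side -5.0 fwd -109.2 z 217.6 | force side -0.77 fwd 0.52 up -0.46 yaw 5.24 (want 5.2) gap 0.00
```

View pics/s1.png

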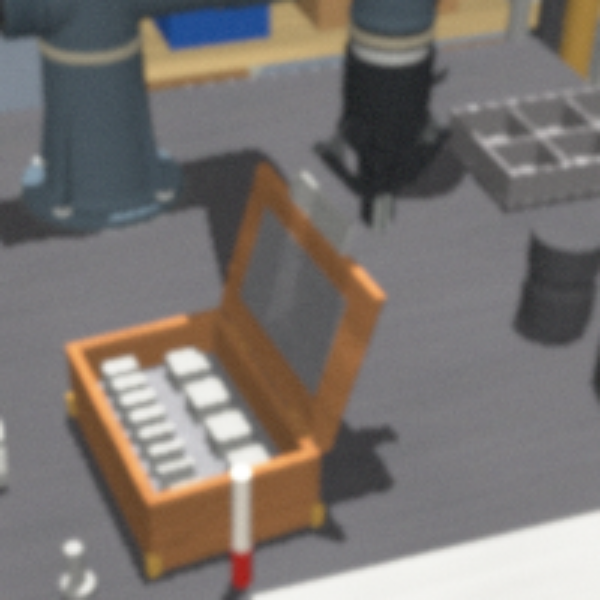

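The picture shows the shut fingers behind the lid with their tips near (380,225). The gripper's knuckles spread out about 50 mm above the tips, so I'll raise the tool 20 mm before pushing.

Request:
step_arm(targets="5 0 -20 0; 5 10 -20 0; 5 20 -20 0; 5 30 -20 0; 5 34 -20 0; 5 38 -20 0; 5 42 -20 0; 5 46 -20 0; 5 50 -20 0; 5 54 -20 0; 5 58 -20 0; 5 62 -20 0")

```text
t: 4.95
tcp_pos: [0.5328, 0.0919, 0.2423]
tool_rot: [0.999, 0.046, 0.0, 0.0]
force: [0.0, -0.3, 0.9]
finger_gap: 0.0
gripper_force: 0.4
```

```bash
python3 -c "from h import *;st()"
```

```text
t 4.95 side 4.0 fwd -46.7 z 242.3 | force side -0.02 fwd 0.26 up 0.95 yaw 5.23 (want 5.2) gap 0.00
```

Request:
step_arm(targets="0 4 0 0; 0 8 0 0; 0 12 0 0; 0 16 0 0; 0 20 0 0; 0 24 0 0; 0 28 0 0; 0 30 0 0; 0 30 0 0")

```text
t: 5.85
tcp_pos: [0.5355, 0.0618, 0.2422]
tool_rot: [0.999, 0.045, -0.0, 0.0]
force: [0.7, 0.2, -0.0]
finger_gap: -0.006
gripper_force: 0.0
```

```bash
python3 - <<'E'
from h import *
import cv2
st()
im=manip.snapshot("scene");manip.snapshot("top");cv2.imwrite("pics/s2.png",cv2.resize(im[60:260,170:370,::-1],None,fx=3,fy=3))
for c in("scene","top"): print(c,manip.mark_of(c,"lid_edge")[:1])
for th in(1.4,1.5,1.6,1.7,1.8):
    p=np.r_[Hn+F*.19*np.cos(th),.0855+.19*np.sin(th)];print(th,proj("scene",p),proj("top",p))
E
```

```text
t 5.85 side 4.0 fwd -16.5 z 242.2 | force side 0.72 fwd -0.11 up -0.03 yaw 5.19 (want 5.2) gap -0.01
scene [{'position': [258.0, 127.2], 'p': 0.95}]
top []
1.4 [246.87210297 129.37492959] [258.06057493 192.78024149]
1.5 [253.7210192  127.08601117] [252.26777557 193.12635345]
1.6 [260.55517416 125.44989817] [246.43534878 193.49778441]
1.7 [267.28400131 124.47844638] [240.64185376 193.88954398]
1.8 [273.82142546 124.17220064] [234.96502089 194.29630882]
```

View pics/s2.png

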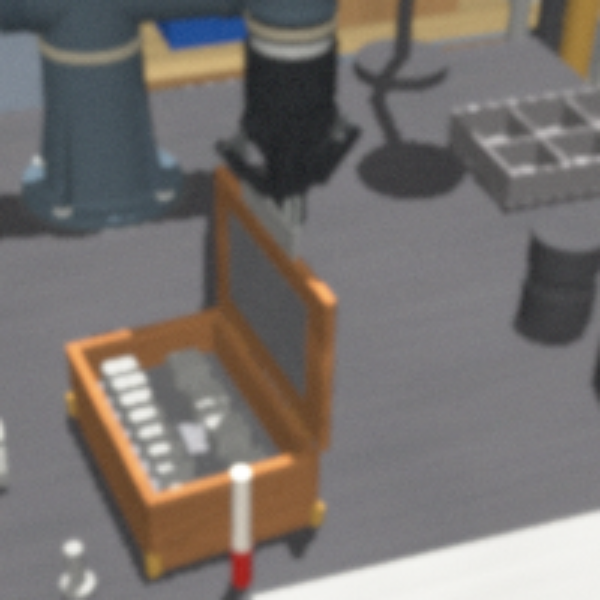

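The lid is now nearly upright, with the tab at about (290,225) in the crop and the fitted angle about 1.56. I'll push it over the balance point.

Request:
step_arm(targets="0 4 0 0; 0 8 0 0; 0 12 0 0; 0 16 0 0; 0 20 0 0; 0 24 0 0; 0 28 0 0; 0 32 0 0; 0 34 0 0")

```text
t: 6.95
tcp_pos: [0.5387, 0.0278, 0.2424]
tool_rot: [0.999, 0.045, 0.0, 0.0]
force: [-0.1, -0.1, -0.4]
finger_gap: -0.002
gripper_force: 0.0
```

```bash
cat >> h.py <<'E'
def ang(c="scene"):
    manip.snapshot(c);r=manip.mark_of(c,"lid_edge")
    if not r: print("none");return
    uv=np.array(r[0]["position"]);ths=np.linspace(0,1.85,186)
    ps=np.array([proj(c,np.r_[Hn+F*.19*np.cos(t),.0855+.19*np.sin(t)]) for t in ths])
    e=np.linalg.norm(ps-uv,axis=1);print(c,"theta",round(ths[e.argmin()],3),"err",round(e.min(),1),"p",round(r[0]["p"],2),uv)
E
python3 -c "from h import *;st();ang()"
```

```text
t 6.95 side 4.1 fwd 17.6 z 242.4 | force side -0.07 fwd 0.09 up -0.41 yaw 5.19 (want 5.2) gap -0.00
scene theta 1.37 err 2.4 p 0.88 [245.7 132.4]
```

Request:
step_arm(targets="0 -4 -35 0; 0 -2 -72 0; 0 40 -80 0; 0 88 -78 0; 0 130 -50 0; 0 142 -10 0; 0 142 30 0; 0 142 45 0")

```text
t: 7.85
tcp_pos: [0.5489, -0.1129, 0.1934]
tool_rot: [0.999, 0.045, -0.003, -0.002]
force: [0.3, 0.1, 0.2]
finger_gap: -0.002
gripper_force: 0.0
```

```bash
python3 -c "from h import *;st();ang()"
```

```text
t 7.85 side 1.5 fwd 158.7 z 193.4 | force side 0.27 fwd -0.03 up 0.25 yaw 5.12 (want 5.2) gap -0.00
scene theta 1.25 err 3.7 p 0.88 [238.2 137.4]
```

Request:
step_arm(targets="0 0 0 0; 0 0 0 0; 0 0 0 0; 0 0 0 0; 0 0 0 0")

```text
t: 8.45
tcp_pos: [0.5518, -0.113, 0.1981]
tool_rot: [0.999, 0.046, 0.001, 0.0]
force: [0.5, -0.8, -0.5]
finger_gap: -0.003
gripper_force: 0.0
```

```bash
python3 -c "from h import *;st();ang()"
```

```text
t 8.45 side 4.4 fwd 159.1 z 198.1 | force side 0.45 fwd 0.81 up -0.55 yaw 5.23 (want 5.2) gap -0.00
scene theta 1.13 err 2.0 p 0.69 [230.  140.3]
```

Request:
step_arm(targets="0 0 0 0; 0 0 0 0; 0 0 0 0; 0 0 0 0; 0 0 0 0; 0 0 0 0; 0 0 0 0; 0 0 0 0")

```text
t: 9.35
tcp_pos: [0.5514, -0.113, 0.1973]
tool_rot: [0.999, 0.045, -0.0, 0.0]
force: [0.4, 0.7, -1.0]
finger_gap: 0.001
gripper_force: 0.0
```

```bash
python3 - <<'E'
from h import *
import cv2
st();ang()
im=manip.snapshot("scene");cv2.imwrite("pics/s3.png",cv2.resize(im[60:260,170:370,::-1],None,fx=3,fy=3))
E
```

```text
t 9.35 side 4.0 fwd 159.1 z 197.3 | force side 0.48 fwd -0.67 up -0.95 yaw 5.21 (want 5.2) gap 0.00
scene theta 0.77 err 0.3 p 0.7 [209.2 156.7]
```

View pics/s3.png

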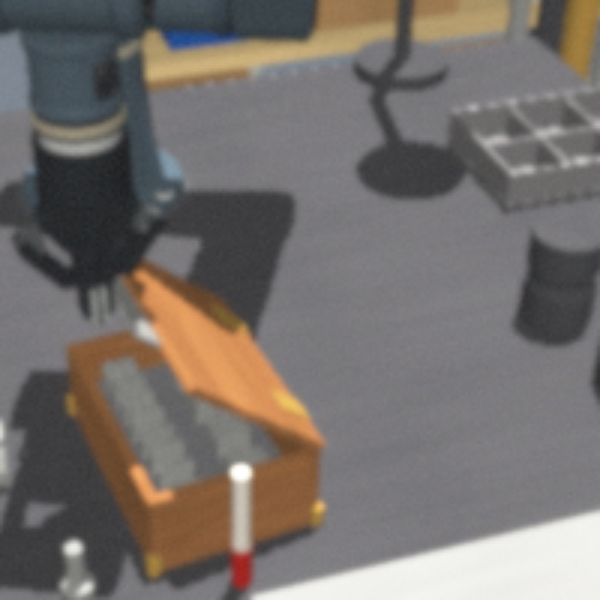

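The lid is near 0.75 rad, and its tab's near end shows at (145,330), next to the fingertips at (100,315). I'll hold for the catch.

Request:
step_arm(targets="0 0 0 0; 0 0 0 0; 0 0 0 0; 0 0 0 0")

```text
t: 9.9
tcp_pos: [0.5514, -0.1132, 0.1973]
tool_rot: [0.999, 0.045, -0.0, 0.0]
force: [-0.4, -0.6, -0.4]
finger_gap: -0.001
gripper_force: 0.5
```

```bash
python3 -c "from h import *;st();ang();st();ang();st()"
```

```text
t 9.90 side 4.0 fwd 159.2 z 197.3 | force side -0.46 fwd 0.53 up -0.44 yaw 5.21 (want 5.2) gap -0.00
scene theta 0.76 err 0.4 p 0.62 [208.4 156.7]
t 10.00 side 4.0 fwd 159.2 z 197.3 | force side 0.37 fwd 0.91 up -0.45 yaw 5.21 (want 5.2) gap 0.00
scene theta 0.69 err 2.8 p 0.77 [207.9 162.7]
t 10.10 side 4.0 fwd 159.2 z 197.3 | force side 0.09 fwd 0.74 up 0.34 yaw 5.21 (want 5.2) gap -0.00
```

Caught and resting at about 0.72 rad. I'll lower it along the arc.

Request:
step_arm(targets="0 3 6 0; 0 6 12 0; 0 9 17 0; 0 12 22 0; 0 15 27 0; 0 18 32 0; 0 20.5 36 0; 0 23 40 0; 0 25.5 44.5 0; 0 27.5 49 0; 0 29.5 53 0; 0 31.5 57 0")

```text
t: 11.3
tcp_pos: [0.5551, -0.1466, 0.1403]
tool_rot: [0.999, 0.045, 0.001, 0.002]
force: [-0.6, -4.2, 1.6]
finger_gap: 0.005
gripper_force: 2.3
```

```bash
python3 -c "from h import *;st();ang();st();ang();st()"
```

```text
t 11.30 side 4.6 fwd 192.8 z 140.3 | force side -0.99 fwd 4.13 up 1.58 yaw 5.21 (want 5.2) gap 0.01
scene theta 0.32 err 1.9 p 0.93 [193.2 182.6]
t 11.40 side 4.6 fwd 192.9 z 139.9 | force side -0.15 fwd 5.27 up 1.14 yaw 5.20 (want 5.2) gap 0.00
scene theta 0.33 err 0.7 p 0.84 [195.9 182.5]
t 11.50 side 4.6 fwd 192.8 z 140.2 | force side -0.34 fwd 5.41 up 0.27 yaw 5.21 (want 5.2) gap 0.00
```

Request:
step_arm(targets="0 1.3 3.6 0; 0 2.4 7.3 0; 0 3.5 10.9 0; 0 4.5 14.6 0; 0 5.4 18.2 0")

```text
t: 12.0
tcp_pos: [0.5557, -0.1524, 0.1221]
tool_rot: [0.999, 0.046, 0.001, 0.002]
force: [-0.3, -7.6, 0.9]
finger_gap: -0.002
gripper_force: 3.4
```

```bash
python3 -c "from h import *;st();ang();st();ang();st()"
```

```text
t 12.00 side 4.7 fwd 198.6 z 122.1 | force side -1.02 fwd 7.49 up 0.91 yaw 5.24 (want 5.2) gap -0.00
scene theta 0.22 err 1.1 p 0.94 [194.9 188.9]
t 12.10 side 4.7 fwd 198.7 z 121.8 | force side -1.00 fwd 7.63 up 0.56 yaw 5.23 (want 5.2) gap 0.00
scene theta 0.23 err 0.3 p 0.69 [193.9 188.5]
t 12.20 side 4.7 fwd 198.6 z 122.0 | force side -1.32 fwd 6.28 up 0.68 yaw 5.23 (want 5.2) gap -0.00
```

Request:
step_arm(targets="0 1 3.7 0; 0 1.9 7.4 0; 0 2.8 11.1 0; 0 3.4 14.9 0")

```text
t: 12.6
tcp_pos: [0.556, -0.1557, 0.1072]
tool_rot: [0.999, 0.046, 0.001, 0.002]
force: [-0.3, -7.9, 1.3]
finger_gap: 0.0
gripper_force: 3.5
```

```bash
python3 -c "from h import *;st();ang();st();ang();st()"
```

```text
t 12.60 side 4.7 fwd 202.0 z 107.2 | force side -1.04 fwd 7.81 up 1.33 yaw 5.24 (want 5.2) gap 0.00
scene theta 0.15 err 3.6 p 0.8 [196.9 193.3]
t 12.70 side 4.7 fwd 202.1 z 106.8 | force side -1.65 fwd 7.96 up -0.14 yaw 5.23 (want 5.2) gap -0.00
scene theta 0.13 err 0.3 p 0.95 [193.  194.1]
t 12.80 side 4.7 fwd 202.0 z 107.1 | force side -1.10 fwd 6.32 up -0.25 yaw 5.23 (want 5.2) gap -0.01
```

Request:
step_arm(targets="0 0.4 2.5 0; 0 0.8 5 0; 0 1.2 7.5 0; 0 1.5 10 0; 0 1.8 12.5 0; 0 2.0 15 0")

```text
t: 13.4
tcp_pos: [0.5562, -0.1579, 0.0921]
tool_rot: [0.999, 0.046, 0.001, 0.002]
force: [0.3, -7.8, 0.1]
finger_gap: 0.002
gripper_force: 3.8
```

```bash
python3 -c "from h import *;st();ang();st();ang();st()"
```

```text
t 13.40 side 4.7 fwd 204.2 z 92.1 | force side -0.41 fwd 7.77 up 0.13 yaw 5.25 (want 5.2) gap 0.00
scene theta 0.09 err 1.4 p 0.55 [191.8 196.4]
t 13.50 side 4.7 fwd 204.2 z 91.9 | force side -0.31 fwd 8.19 up -0.71 yaw 5.24 (want 5.2) gap -0.00
scene theta 0.1 err 1.5 p 0.92 [191.8 195.4]
t 13.60 side 4.7 fwd 204.2 z 92.0 | force side -1.15 fwd 7.34 up -0.22 yaw 5.24 (want 5.2) gap -0.00
```

Request:
step_arm(targets="0 0.2 2.5 0; 0 0.4 5 0; 0 0.5 7.5 0; 0 0.6 10 0; 0 0.7 12 0; 0 0.7 14 0; 0 0.7 16 0")

```text
t: 14.3
tcp_pos: [0.5563, -0.159, 0.076]
tool_rot: [0.999, 0.046, 0.001, 0.002]
force: [-0.8, -8.0, -0.0]
finger_gap: 0.0
gripper_force: 4.4
```

```bash
python3 - <<'E'
from h import *
import cv2
st();ang();st();ang();st()
im=manip.snapshot("scene");cv2.imwrite("pics/s4.png",cv2.resize(im[60:260,170:370,::-1],None,fx=3,fy=3))
E
```

```text
t 14.30 side 4.7 fwd 205.3 z 76.0 | force side -1.50 fwd 7.93 up -0.04 yaw 5.26 (want 5.2) gap 0.00
scene theta 0.0 err 2.6 p 0.86 [195.6 202.6]
t 14.40 side 4.7 fwd 205.3 z 75.9 | force side -1.62 fwd 8.92 up -0.95 yaw 5.25 (want 5.2) gap -0.00
scene theta 0.0 err 3.1 p 0.93 [192.6 204.1]
t 14.50 side 4.7 fwd 205.3 z 76.0 | force side -2.06 fwd 9.04 up -1.63 yaw 5.26 (want 5.2) gap -0.00
```

View pics/s4.png

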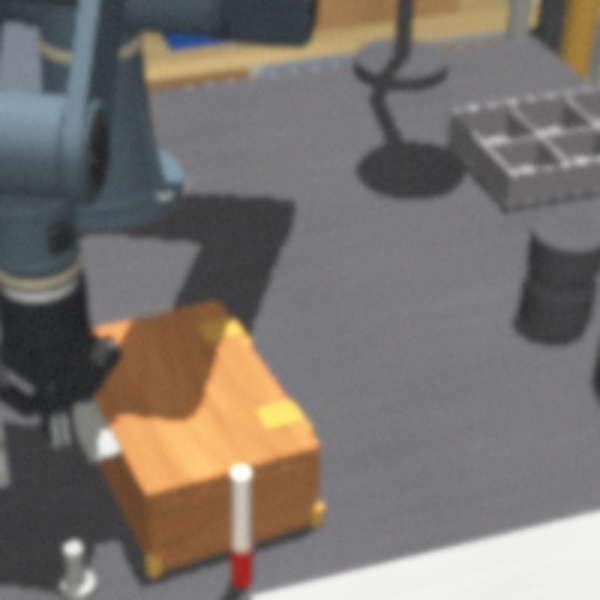

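The lid looks shut or nearly so, with the tab at (100,440). The slight downward force says the finger may still carry it, so I'll keep easing down.

Request:
step_arm(targets="0 0 1.5 0; 0 0 3 0; 0 0 4.5 0; 0 0 6 0; 0 0 6 0")

```text
t: 15.05
tcp_pos: [0.5573, -0.1591, 0.0711]
tool_rot: [0.999, 0.046, 0.002, 0.003]
force: [-1.1, -8.6, 3.0]
finger_gap: 0.001
gripper_force: 3.9
```

```bash
python3 -c "
from h import *
st();ang();st();ang();st()"
```

```text
t 15.05 side 5.7 fwd 205.5 z 71.1 | force side -1.90 fwd 8.47 up 2.96 yaw 5.23 (want 5.2) gap 0.00
scene theta 0.0 err 4.9 p 0.6 [193.7 206. ]
t 15.15 side 5.7 fwd 205.5 z 71.1 | force side -0.81 fwd 7.04 up 3.59 yaw 5.24 (want 5.2) gap -0.00
scene theta 0.0 err 2.1 p 0.94 [193.9 203.2]
t 15.25 side 5.7 fwd 205.5 z 71.1 | force side -1.10 fwd 6.77 up 2.99 yaw 5.24 (want 5.2) gap -0.00
```

The finger now pulls down on a shut lid with about 3 N, so it's seated. I'll back off forward, then up.

Request:
step_arm(targets="0 0.7 0 0; 0 1.5 0 0; 0 3 0 0; 0 6 0 0; 0 15 0 0; 0 30 0 0; 0 35 -30 0; 0 40 -70 0; 0 40 -100 0; 0 40 -100 0; 0 40 -100 0")

```text
t: 16.35
tcp_pos: [0.5589, -0.1964, 0.1706]
tool_rot: [0.999, 0.045, 0.0, 0.0]
force: [-0.9, 0.2, -0.1]
finger_gap: -0.004
gripper_force: 0.0
```

```bash
python3 - <<'E'
from h import *
import cv2
st();ang()
im=manip.snapshot("scene");cv2.imwrite("pics/s5.png",cv2.resize(im[100:300,60:326,::-1],None,fx=3,fy=3))
E
```

```text
t 16.35 side 3.9 fwd 242.8 z 170.6 | force side -0.89 fwd -0.33 up -0.06 yaw 5.18 (want 5.2) gap -0.00
scene theta 0.0 err 1.9 p 0.78 [191.8 202. ]
```

View pics/s5.png

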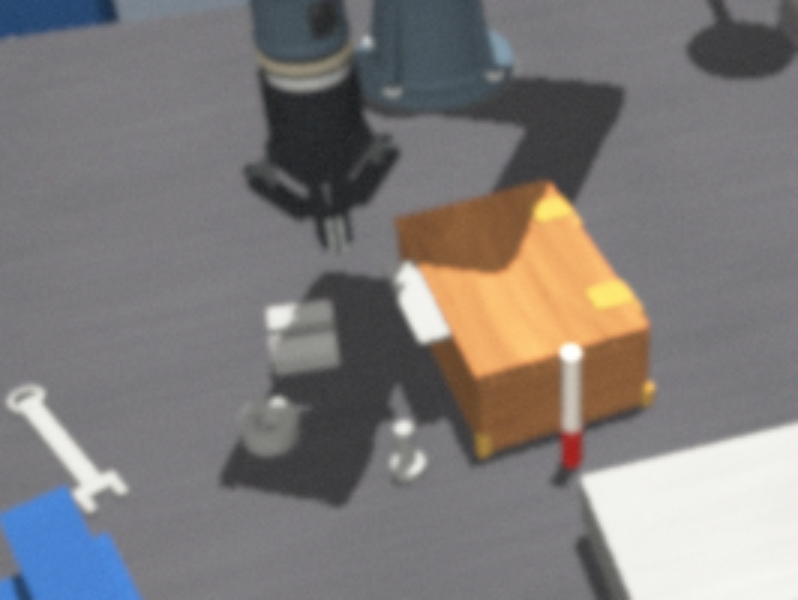

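The lid lies flat and shut with its tab at (422,305). The gripper is clear and the bystanders stand where they were.

```bash
python3 -c "
from station import manip
print(manip.sign_off())"
```

```text
the job is handed in; nothing more can be done
None
```

The case is shut and the job is handed in: I tipped the lid over from behind, caught it at about 0.7 rad and lowered it slowly until it seated; the arm is clear and nothing else moved in the last picture, but the sign-off returned no verdict.

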